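# Jog the ice crusher at top speed by hand

## Task

Clear the ice crusher on the worktop with a hand-held jog. First turn the run timer (the grey knob with the red pointer, on the white plate) until its pointer reads zero on the long red mark, then turn the spring-return speed dial (the black knob on the black plate) clockwise past its first two clicks to the third and largest orange dot. Finish while still holding the dial there against its spring - do not let go - and leave the ice bucket, jigger, lemon and tea caddy where they stand.

Things in the scene. Friction and masses are not known exactly. Their poses are not given: they have to be found in the camera images.
- crusher: white ice crusher, fixed: flat deck 125 x 300, 90 mm high, robot side; behind it a tower with clear hopper (axis at x +75, radius 61, top 180 mm). Origin at worktop height; x from deck to tower (away from the robot), y left, z up. Two round control plates (radius 48, 6 mm thick) lie on the deck at x -65, y +80 and -80 mm; which is left and which right varies
- timer_grip (a point): run timer: bar grip 50 long, 14 wide, 36 mm tall (lowest 4 mm inside a round skirt, radius 24), vertical turning axis. Grey, red pointer; white plate with one long red mark (zero) and five short black ones. Point on the axis, 126 mm above the worktop, 10 mm below the bar's top; z up, x along the bar toward the pointer's end (turns with it)
- timer (a joint): timer reading, rad: 0 = pointer on the long red mark (pointing along the crusher's x), growing as the knob turns clockwise seen from above; black marks are 0.3 rad apart. Range -0.5 to 1.6, so it can go past zero; starts at 0.6 to 1.3. Light friction (0.05 N m) holds it where it is left
- jog_grip (a point): spring-return speed dial: bar grip 50 long, 14 wide, 36 mm tall (lowest 4 mm inside a round skirt, radius 24), vertical turning axis. Black, white pointer; black plate with a white mark (rest) and three orange dots of growing size. Point on the axis, 126 mm above the worktop, 10 mm below the bar's top; z up, x along the bar toward the pointer's end (turns with it)
- jog (a joint): speed dial, rad: 0 = rest, on the white mark (pointer 0.6 rad anticlockwise from above of the crusher's x), growing clockwise. Clicks (detents) at 0.4, 0.8, 1.2 rad, the orange dots; end stop 1.27. When let go a spring turns it back to 0 from everywhere: 0.08 N m at rest, 0.14 N m at the third click, about 0.04 N m more over a click
- ice_bucket: white lidded ice bucket, 160 x 150 x 201 mm, bystander; origin at the centre of its underside
- jigger: copper double jigger, 43 mm across, 84 mm tall, bystander; origin at the centre of its underside
- lemon: lemon, 71 x 53 x 51 mm, bystander; origin at the centre of its underside
- tea_caddy: green tea caddy with a wooden lid, 60 x 60 x 98 mm, bystander; origin at the centre of its underside

How it is judged:
By the outcome, as a careful person would: the job done as asked, in the order asked, and still so for the second after the job is handed in, while the arm keeps its last pose, push and grip.
It also fails if it takes over 51 s, if anything falls off the work surface, if the arm or the gripper's body presses on something with over 40 N, if the wrist force passes 120 N, or if a joint passes its speed limit or range.

## Robot

A 6-joint arm with a two-finger parallel gripper is mounted at the origin on a cart in front of the work surface, level with it; the furniture and walls round the work are solid. World frame = base frame: x ahead of the robot, y to its left, z up, the work surface at z = 0. Lengths are in m, angles in rad, forces in N, time in s.
With the tool pointing down it reaches from about 0.35 to 0.875 m from the base axis. Payload 4.2 kg.
Tool frame: the origin (TCP) lies between the finger pads; the fingertips stand 14 mm ahead of it and the grasp point (between the pads) lies 5 mm behind it (ctrl.tcp_to_tips is the distance from the TCP to the fingertips, in m); z points along the fingers, y is the line along which they close (so a half turn about z gives the same grasp; the last joint's range is limited). The gripper opens to 87 mm and grips with 3 to 60 N. Pads are 19 mm wide; open, the fingers measure 117 mm over their backs; the gripper's body (75 mm by 190 mm) begins 51 mm behind the grasp point.
Start: joints at [-0.9, 0.385, 0.008, 0, -1.194, -0.259], TCP at [0.25, -0.573, 0.237] pointing down, gripper open.
Joint ranges: [-3.14, 3.14], [-1.21, 2.06], [-1.07, 1.41], [-3.16, 2.05], [-2.99, -0.16], [-3.1, 3.1]. Speed limits (rad/s): [2.79, 2.79, 3.14, 3.14, 3.14, 3.14].

## Interface

Orientations are given as a unit quaternion [x, y, z, w].
In Python, from workcell import ctrl gives the robot as it stands.
- The arm moves only by the shell command python3 -m handwheel 'ROWS' [OPENING] [FORCE]. ROWS is a JSON object of lists of equal length, an entry for each row: "translation": the shift along the tool's x, y, z scaled (see below), a list of three; "spin": the turn about the tool's z scaled (see below). A call has 1 to 20 rows; each row is the pose to reach, as a shift and turn from the pose commanded when the call began, along the tool's axes at that moment; what a row does not reach only later rows make up. The controller multiplies each number of a shift by 0.5 m and each number of a turn by pi/2 rad. A row lasts 1/12 s, in which the tool goes at most 41.7 mm and 7.16 degrees, less where a joint would pass 70% of its speed; a pose out of reach is approached as far as the arm can. A call with a number of a shift or a turn outside -1 to 1 is refused whole. A call with a gripper value outside its range is refused whole. OPENING is the closure, from 0 (fully open) to 1 (shut), set as the call begins (- or left out, the last holds). The fingers move at their own pace and stop on an object; FORCE is the grip in N (left out, the last holds). Time passes only in rows, so rows that repeat a pose let the fingers close. It gives the time, the measured TCP pose, the force, the opening and the grip force at its end, in the units of the state.
- ctrl.state(): the state, without advancing time (a new reading comes with each control period).
- ctrl.grab_frame(name): name is "scene" or "side" or "wrist"; returns the picture (480x640x3 uint8, red, green, blue); there is no depth.
- ctrl.camera_model(name): a dict with "K" (3x3 intrinsics, pixels), "dist" ([k1, k2, p1, p2, k3] as OpenCV has them; the pictures are not rectified), "view" (4x4, takes a point from world to camera coordinates). Camera axes: x right, y up, looking along -z (the intrinsics and any distortion apply to the point x, -y, -z); pixel columns grow to the right and rows downward; lengths in m; the calibration is good to about 2 mm. A picture is of the moment at which its call begins: read the wrist's pose just before it. camera_model takes no time and is no camera call; for the wrist camera it gives the pose at the moment of the call.
- ctrl.finish_job(): hands the job in; it is judged then, once.
The state is a dict: "time": time; "qpos": joint angles; "joint_vel": joint speeds; "tau": joint torques, N m; "eef_pos": TCP position; "ee_rot": TCP orientation; "ft_force": force on the tool from outside, world axes, zero at the start; "ft_torque": the same for the moment, N m; "grip_width": finger opening in m; "gripper_force": force on a finger pad.
Only numpy, scipy, OpenCV 4.12 (cv2) and the standard library are available. Lean on these libraries where they do the work, as an engineer would, in place of code of your own. Each camera call takes 0.05 s, during which the arm holds its last target. There are 200 camera calls.

## Working session

There is one attempt and no reset: what is moved stays moved. The work goes in short steps, Python scripts to look and compute and a shell command to move; the robot and the scene stay as the last step left them, time stands still between calls to the robot, and variables do not carry over. Pictures are saved under pics/ and viewed, at most 10 in all, crops included, and the job is handed in when it is done.

```bash
mkdir -p pics
cat > h.py <<'E'
import numpy as np,cv2
from workcell import ctrl
def snap(n,f):
    m=ctrl.camera_model(n); im=ctrl.grab_frame(n); cv2.imwrite('pics/'+f,im[:,:,::-1]); return m,im
def ray(m,px,z):
    K=np.array(m['K'],float);d=np.array(m['dist'],float)
    u=cv2.undistortPoints(np.array([[px]],float),K,d)[0,0]
    V=np.array(m['view']);R=V[:3,:3];c=-R.T@V[:3,3]
    r=R.T@np.array([u[0],-u[1],-1]); return c+r*(z-c[2])/r[2]
def proj(m,p):
    V=np.array(m['view']);q=V[:3,:3]@np.array(p)+V[:3,3]
    q=np.array([[q[0],-q[1],-q[2]]])
    return cv2.projectPoints(q,np.zeros(3),np.zeros(3),np.array(m['K'],float),np.array(m['dist'],float))[0][0,0]
E
python3 - <<'E'
from h import *
import pickle
s=ctrl.state();print({k:np.round(v,3) for k,v in s.items()})
ms={}
for n in('scene','side'):
    ms[n],_=snap(n,n+'0.png')
    V=np.array(ms[n]['view']);print(n,(-V[:3,:3].T@V[:3,3]).round(3))
pickle.dump(ms,open('ms.pkl','wb'))
E
```

```text
{'time': np.float64(0.0), 'qpos': array([-0.9  ,  0.386,  0.007, -0.   , -1.194, -0.259]), 'joint_vel': array([-0.001,  0.001,  0.001, -0.001, -0.   , -0.002]), 'tau': array([ 0.0000e+00, -3.9066e+01,  1.8741e+01,  4.2200e+00,  1.1000e-02,
       -0.0000e+00]), 'eef_pos': array([ 0.25 , -0.572,  0.235]), 'ee_rot': array([-0.204,  0.979,  0.001, -0.   ]), 'ft_force': array([-0.759, -0.725,  0.126]), 'ft_torque': array([-0.028,  0.004,  0.007]), 'gripper_force': np.float64(0.0), 'grip_width': np.float64(0.087)}
scene [-0.139  1.061  0.818]
side [-0.134 -0.827  1.114]
```

View pics/scene0.png

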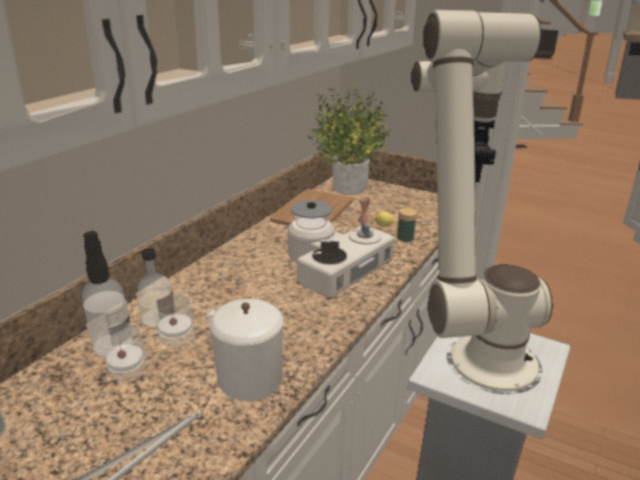

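View pics/side0.png

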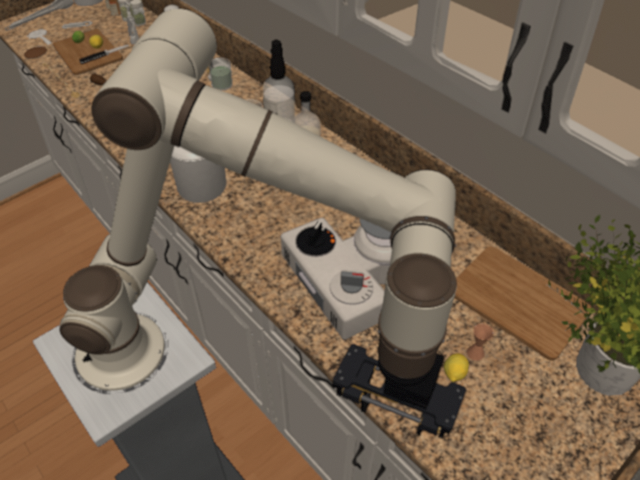

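The black plate is on the left (side view, about 316,240) and the white plate on the right (353,288). The lemon (457,367) and jigger (480,342) stand to the right of the crusher, with the caddy hidden by the gripper. I'll compute positions next.

Run:
```python
from h import *
import pickle
ms=pickle.load(open('ms.pkl','rb'));m=ms['side']
b=ray(m,(316,240),.096);w=ray(m,(353,288),.096);print(b.round(3),w.round(3),np.linalg.norm(b-w))
b2=ray(ms['scene'],(330,255),.096);w2=ray(ms['scene'],(365,236),.096);print(b2.round(3),w2.round(3))
for px in((300,222),(283,240),(343,333),(382,315)):print(px,ray(m,px,.09).round(3))
for n,px in(('caddy',(406,238)),('jig',(366,232))):print(n,ray(ms['scene'],px,0).round(3))
V=np.array(ctrl.camera_model('wrist')['view']);print((-V[:3,:3].T@V[:3,3]).round(3), V[:3,:3].round(2))
```

```text
[ 0.493 -0.096  0.096] [ 0.459 -0.26   0.096] 0.1664924690390056
[ 0.493 -0.094  0.096] [ 0.463 -0.248  0.096]
(300, 222) [ 0.506 -0.021  0.09 ]
(283, 240) [ 0.437 -0.041  0.09 ]
(343, 333) [ 0.365 -0.33   0.09 ]
(382, 315) [ 0.459 -0.351  0.09 ]
caddy [ 0.421 -0.481  0.   ]
jig [ 0.553 -0.451  0.   ]
[ 0.187 -0.601  0.384] [[-0.4   0.92  0.  ]
 [-0.89 -0.39 -0.25]
 [-0.23 -0.1   0.97]]
```

```bash
python3 -m handwheel '{"translation":[[-0.64,0.41,-0.05],[-0.64,0.41,-0.05],[-0.64,0.41,-0.05],[-0.64,0.41,-0.05],[-0.64,0.41,-0.05],[-0.64,0.41,-0.05],[-0.64,0.41,-0.05],[-0.64,0.41,-0.05],[-0.64,0.41,-0.05],[-0.64,0.41,-0.05],[-0.64,0.41,-0.05],[-0.64,0.41,-0.05],[-0.64,0.41,-0.05],[-0.64,0.41,-0.05],[-0.64,0.41,-0.05]],"spin":[-1,-1,-1,-1,-1,-1,-1,-1,-1,-1,-1,-1,-1,-1,-1]}' 0
cat > look.py <<'E'
import sys
from h import *
import pickle
s=ctrl.state();m,_=snap('wrist',sys.argv[1]);pickle.dump(m,open('mw.pkl','wb'))
print(s['time'],s['eef_pos'].round(4),s['ee_rot'].round(3),s['qpos'].round(2),s['ft_force'].round(1))
E
python3 look.py w1.png
```

```text
time: 1.35
eef_pos: [0.4612, -0.2566, 0.2612]
ee_rot: [0.836, -0.548, -0.0, 0.0]
ft_force: [-0.2, 0.3, -0.1]
grip_width: 0.087
gripper_force: 0.0
1.35 [ 0.4612 -0.2566  0.2612] [ 0.836 -0.548 -0.     0.   ] [-0.2   0.2  -0.19 -0.   -1.18  0.61] [-0.2  0.3 -0.1]
```

View pics/w1.png

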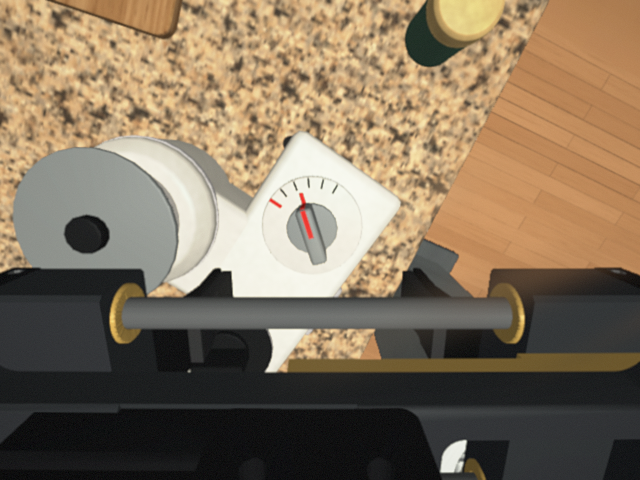

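The timer plate is centred near (311,224). The bar runs from about (303,205) to (320,262), with the red pointer at the top end near (302,196) and the zero mark at (275,204).

Run:
```python
from h import *
import pickle
m=pickle.load(open('mw.pkl','rb'))
im=cv2.imread('pics/w1.png')
c=im[160:290,240:390];cv2.imwrite('pics/w1c.png',cv2.resize(c,None,fx=5,fy=4.6 if 0 else 4.5,interpolation=cv2.INTER_CUBIC)[:600,:800])
p=ray(m,(311.5,224.5),.096);print('plate',p)
z0=ray(m,(281,208),.096);z1=ray(m,(270,199),.096);print('zero',z0,z1,np.arctan2(*(z1-z0)[1::-1]),np.arctan2(*(z1-p)[1::-1]))
a=ray(m,(320,262),.136);b=ray(m,(303,205),.136);print('bar',a,b,(a+b)/2,np.linalg.norm(a-b),np.arctan2(*(b-a)[1::-1]))
```

```text
plate [ 0.46489561 -0.25504941  0.096     ]
zero [ 0.49742397 -0.25820831  0.096     ] [ 0.51000617 -0.26199216  0.096     ] -0.29212673776748105 -0.15270702813935283
bar [ 0.44831962 -0.2361816   0.136     ] [ 0.48076592 -0.2756356   0.136     ] [ 0.46454277 -0.2559086   0.136     ] 0.05108209995889755 -0.8825554688074441
```

View pics/w1c.png

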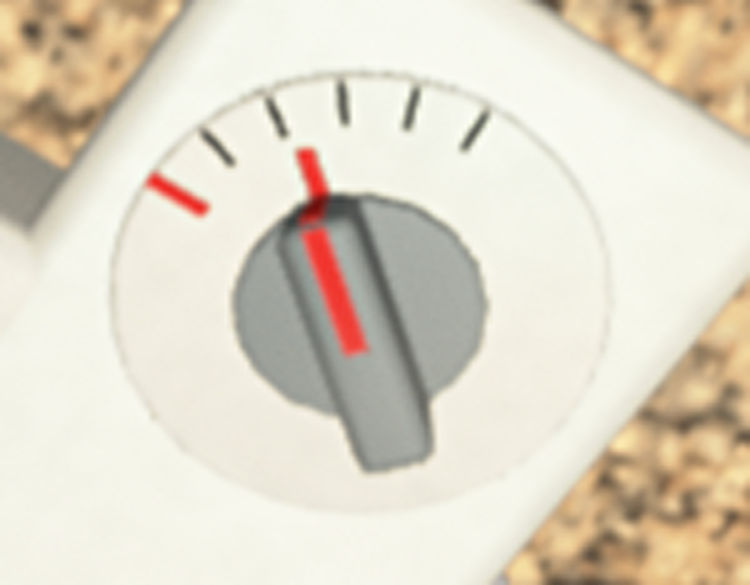

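```bash
python3 - <<'E'
from h import *
import pickle
m=pickle.load(open('mw.pkl','rb'))
# plate rim ellipse points in the enlarged crop
f=lambda x,y,z=.096: ray(m,(240+x/5,160+y/4.5),z)[:2]
rim=np.array([f(*q) for q in((112,290),(365,72),(610,300),(365,512),(150,180),(550,150))])
A=np.c_[2*rim,np.ones(len(rim))];s=np.linalg.lstsq(A,(rim**2).sum(1),rcond=None)[0];c=s[:2];print('c',c,'r',np.sqrt(s[2]+c@c))
for t,q in zip((0,.3,.6,.9,1.2,1.5),((178,196),(217,147),(277,116),(343,103),(411,109),(476,130))):
    d=f(*q)-c;print(t,np.arctan2(d[1],d[0])+t)
d=f(298,115)*0
a,b=f(355,350,.136),f(313,230,.136);print('ptr',np.arctan2(*(b-a)[::-1]))
d=f(304,152)-c;print('ptr tip low',np.arctan2(d[1],d[0]),np.hypot(*d))
E
python3 -m handwheel '{"translation":[[0,-0.007,0.05],[0,-0.007,0.1],[0,-0.007,0.14],[0,-0.007,0.18],[0,-0.007,0.22],[0,-0.007,0.26],[0,-0.007,0.26],[0,-0.007,0.26]],"spin":[-0.178,-0.178,-0.178,-0.178,-0.178,-0.178,-0.178,-0.178]}' 0
python3 -m handwheel '{"translation":[[0,0,0],[0,0,0],[0,0,0],[0,0,0],[0,0,0],[0,0,0],[0,0,0],[0,0,0],[0,0,0],[0,0,0]],"spin":[0,0,0,0,0,0,0,0,0,0]}' 1 20
```

```text
c [ 0.46323212 -0.25327687] r 0.04745110299560887
0 -0.16719966137007852
0.3 -0.17203451973638506
0.6 -0.18041069988836578
0.9 -0.18035695226131432
1.2 -0.18487134382602965
1.5 -0.1935174403949933
ptr -0.8688702039574607
ptr tip low -0.8347546348210391 0.03325072973657564
time: 2.07
eef_pos: [0.464, -0.2555, 0.131]
ee_rot: [0.905, -0.426, -0.001, 0.0]
ft_force: [0.6, -0.4, 0.6]
grip_width: 0.0871
gripper_force: 0.0
time: 2.9
eef_pos: [0.4646, -0.2554, 0.1315]
ee_rot: [0.905, -0.426, -0.0, 0.0]
ft_force: [0.4, -0.4, 0.0]
grip_width: 0.0281
gripper_force: 0.0
```

```bash
python3 -m handwheel '{"translation":[[0,0,0],[0,0,0],[0,0,0],[0,0,0],[0,0,0]],"spin":[0,0,0,0,0]}' 1 20
python3 look.py w2.png
```

```text
time: 3.32
eef_pos: [0.4659, -0.2546, 0.1316]
ee_rot: [0.905, -0.426, 0.001, -0.001]
ft_force: [3.2, 4.4, -1.3]
grip_width: 0.0141
gripper_force: 20.0
3.3167 [ 0.4659 -0.2546  0.1316] [ 0.905 -0.426  0.001 -0.001] [-0.2   0.33 -0.37 -0.   -0.87  0.89] [ 3.2  4.4 -1.3]
```

View pics/w2.png

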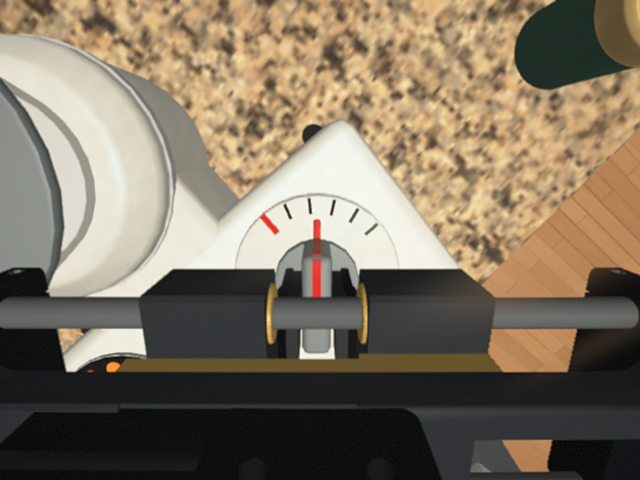

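The bar is gripped at 14.1 mm, the pointer at (317,235) is aligned with the tool, and zero is at (270,224). Now turning 0.70 rad anticlockwise.

```bash
python3 -m handwheel '{"translation":[[0,-0.004,0],[0,-0.004,0],[0,-0.004,0],[0,-0.004,0],[0,-0.004,0],[0,-0.004,0],[0,-0.004,0],[0,-0.004,0],[0,-0.004,0],[0,-0.004,0],[0,-0.004,0],[0,-0.004,0]],"spin":[-0.04,-0.08,-0.13,-0.18,-0.23,-0.28,-0.33,-0.38,-0.42,-0.445,-0.445,-0.445]}' 1 20
python3 look.py w3.png
```

```text
time: 4.37
eef_pos: [0.4668, -0.2532, 0.1315]
ee_rot: [0.996, -0.09, 0.001, -0.001]
ft_force: [1.7, 5.0, 0.5]
grip_width: 0.014
gripper_force: 20.0
4.3667 [ 0.4668 -0.2532  0.1315] [ 0.996 -0.09   0.001 -0.001] [-0.19  0.33 -0.37 -0.   -0.87  1.58] [1.7 5.  0.5]
```

View pics/w3.png

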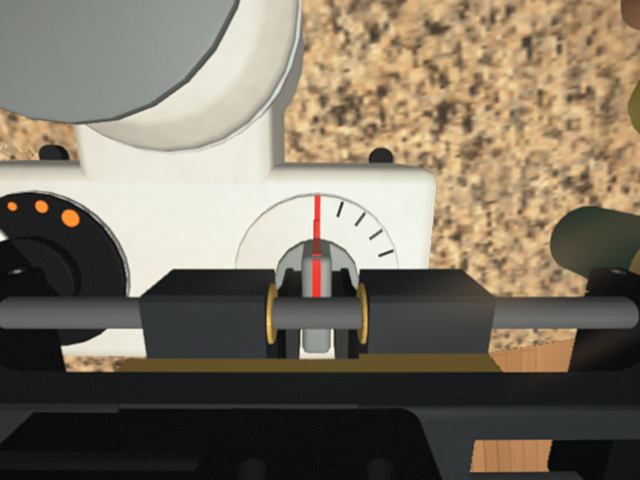

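The pointer and the long red mark are collinear (both near column 318). I'll check this numerically.

Run:
```python
from h import *
import pickle
m=pickle.load(open('mw.pkl','rb'));im=cv2.imread('pics/w3.png').astype(int)
r=(im[:,:,2]>im[:,:,1]+80)&(im[:,:,2]>im[:,:,0]+80)
for v in list(range(194,248,4))+[262,275,290]:
    u=np.where(r[v,295:340])[0]
    if len(u):print(v,u.mean()+295,len(u))
g=lambda u,v,z=.096:ray(m,(u,v),z)[:2]
U=lambda v:np.where(r[v,295:340])[0].mean()+295
d=g(U(198),198)-g(U(214),214);print('mark yaw',np.arctan2(d[1],d[0]))
d=g(U(262),262,.136)-g(U(290),290,.136);print('bar yaw',np.arctan2(d[1],d[0]))
c=ctrl.state()['eef_pos'][:2]
d=g(U(204),204)-c;print('mark about axis',np.arctan2(d[1],d[0]),np.hypot(*d))
im8=cv2.imread('pics/w3.png')
o=(im[:,:,2]>200)&(im[:,:,1]>60)&(im[:,:,1]<160)&(im[:,:,0]<80)
n,l,st,ce=cv2.connectedComponentsWithStats(o[150:260,:140].astype(np.uint8))
for i in range(1,n):
    if st[i,4]>20:
        p=ce[i]+[0,150];print('dot',p,g(*p),st[i,4])
```

```text
198 317.5 6
202 317.0 5
206 317.0 5
210 317.0 5
214 316.5 6
218 316.5 6
222 316.5 6
226 316.5 6
230 316.5 6
234 316.5 6
238 317.0 5
262 316.0 9
275 316.0 9
290 316.0 9
mark yaw -0.24126388735721296
bar yaw -0.18016259810124094
mark about axis -0.1972818886900378 0.0398938235684456
dot [ 41.13207547 206.19811321] [ 0.53211453 -0.11031749] 106
dot [ 11.57142857 206.06122449] [ 0.53518285 -0.09397723] 49
dot [ 69.99543379 217.66666667] [ 0.52305657 -0.12389882] 219
```

```bash
python3 -m handwheel '{"translation":[[0,0,0],[0,0,0],[0,0,0],[0,0,0],[0,0,0],[0,0,0],[0,0,-0.03],[0,0,-0.07],[0,0,-0.12],[0,0,-0.18],[0,0,-0.24],[0,0,-0.24],[0,0,-0.24]],"spin":[0,0,0,0,0,0,0,0,0,0,0,0,0]}' 0 20
python3 - <<'E'
from h import *
s=ctrl.state();q=s['ee_rot'];p=s['eef_pos']
x=np.array([q[0]**2-q[1]**2,2*q[0]*q[1],0]);y=np.array([x[1],-x[0],0])
d=np.array([.497,-.0955,.26])-p;print(p,np.arctan2(x[1],x[0]),d@x/.5,d@y/.5,-d[2]/.5)
E
```

```text
time: 5.5
eef_pos: [0.4669, -0.2544, 0.2536]
ee_rot: [0.996, -0.09, 0.002, 0.0]
ft_force: [-1.0, 0.3, -0.3]
grip_width: 0.0854
gripper_force: 0.0
[ 0.46691226 -0.2543682   0.25356156] -0.18053607209811276 0.002145689352679848 -0.32337554193968315 -0.01287688562646927
```

```bash
python3 -m handwheel '{"translation":[[0,-0.06,0],[0,-0.13,0],[0,-0.2,0],[0,-0.26,0],[0,-0.3,0],[0,-0.32,0],[0,-0.32,0],[0,-0.32,0]],"spin":[-0.07,-0.14,-0.21,-0.28,-0.34,-0.376,-0.376,-0.376]}' 0
python3 look.py w4.png
```

```text
time: 6.17
eef_pos: [0.4942, -0.0964, 0.2504]
ee_rot: [0.979, 0.204, -0.001, -0.0]
ft_force: [0.2, 1.0, 0.9]
grip_width: 0.087
gripper_force: 0.0
6.1667 [ 0.4942 -0.0964  0.2504] [ 0.979  0.204 -0.001 -0.   ] [ 0.13  0.17 -0.26 -0.   -1.15  1.85] [0.2 1.  0.9]
```

View pics/w4.png

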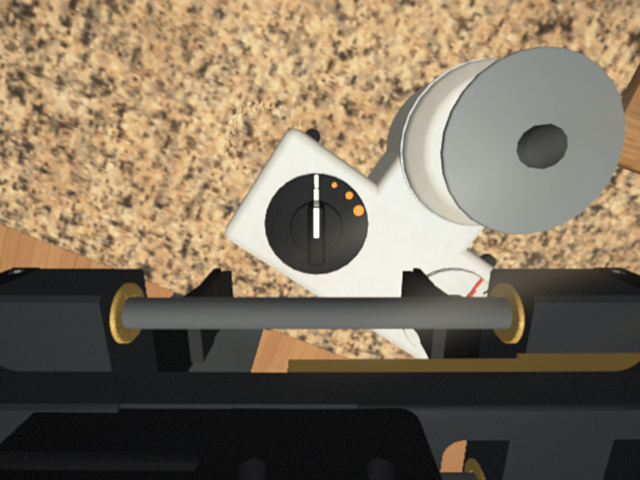

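The jog plate is centred near (317,223). The white pointer is vertical at column 317, already parallel to the tool, and the dots are at (334,184), (349,195) and (359,210).

Run:
```python
from h import *
import pickle
m=pickle.load(open('mw.pkl','rb'));im=cv2.imread('pics/w4.png')
mask=(im.max(2)<75).astype(np.uint8);mask[:, :255]=0;mask[:,378:]=0;mask[:160]=0;mask[268:]=0
cs=max(cv2.findContours(mask,cv2.RETR_EXTERNAL,cv2.CHAIN_APPROX_NONE)[0],key=cv2.contourArea)
h=cv2.convexHull(cs)[:,0]; h=h[h[:,1]<264]
rim=np.array([ray(m,tuple(map(float,q)),.096)[:2] for q in h])
A=np.c_[2*rim,np.ones(len(rim))];s=np.linalg.lstsq(A,(rim**2).sum(1),rcond=None)[0];c=s[:2];print('c',c,'r',np.sqrt(s[2]+c@c))
a,b=ray(m,(316.5,237),.136),ray(m,(316.5,205),.136);print('ptr yaw',np.arctan2(*(b-a)[1::-1]))
s=ctrl.state();q=s['ee_rot'];p=s['eef_pos']
x=np.array([q[0]**2-q[1]**2,2*q[0]*q[1]]);y=np.array([x[1],-x[0]])
d=c-p[:2];print(np.arctan2(x[1],x[0]),d@x/.5,d@y/.5)
```

```text
c [ 0.49459557 -0.09551161] r 0.04653049761770968
ptr yaw 0.41026835688234314
0.4089821664095406 0.0017194957302242894 -0.0022422564830077755
```

```bash
python3 -m handwheel '{"translation":[[0.006,-0.003,0.04],[0.006,-0.003,0.08],[0.006,-0.003,0.12],[0.006,-0.003,0.16],[0.006,-0.003,0.2],[0.006,-0.003,0.238],[0.006,-0.003,0.238],[0.006,-0.003,0.238]],"spin":[0,0,0,0,0,0,0,0]}' 0
python3 -m handwheel '{"translation":[[0,0,0],[0,0,0],[0,0,0],[0,0,0],[0,0,0],[0,0,0],[0,0,0],[0,0,0],[0,0,0],[0,0,0],[0,0,0],[0,0,0],[0,0,0],[0,0,0],[0,0,0]],"spin":[0,0,0,0,0,0,0,0,0,0,0,0,0,0,0]}' 1 40
python3 - <<'E'
from h import *
s=ctrl.state();q=s['ee_rot'];print(2*np.arctan2(q[1],q[0]),s['ft_torque'].round(2))
E
```

```text
time: 6.88
eef_pos: [0.4962, -0.0951, 0.1318]
ee_rot: [0.979, 0.203, -0.002, 0.0]
ft_force: [0.2, 0.1, -0.2]
grip_width: 0.087
gripper_force: 0.0
time: 8.13
eef_pos: [0.4971, -0.0943, 0.1325]
ee_rot: [0.979, 0.204, 0.0, 0.0]
ft_force: [0.7, -1.1, -0.2]
grip_width: 0.0135
gripper_force: 40.0
0.41026404713170717 [-0.69 -0.1  -0.02]
```

```bash
python3 -m handwheel '{"translation":[[0,0,0],[0,0,0],[0,0,0],[0,0,0],[0,0,0],[0,0,0],[0,0,0],[0,0,0],[0,0,0],[0,0,0],[0,0,0],[0,0,0],[0,0,0],[0,0,0],[0,0,0],[0,0,0],[0,0,0]],"spin":[0.05,0.11,0.17,0.23,0.29,0.35,0.41,0.47,0.53,0.59,0.65,0.7,0.74,0.775,0.775,0.775,0.775]}' 1 40
python3 - <<'E'
from h import *
s=ctrl.state();q=s['ee_rot'];print(2*np.arctan2(q[1],q[0]),s['ft_torque'].round(2))
E
python3 look.py w5.png
```

```text
time: 9.55
eef_pos: [0.4965, -0.0969, 0.1326]
ee_rot: [0.92, -0.392, 0.0, 0.002]
ft_force: [2.1, -13.4, -1.8]
grip_width: 0.0136
gripper_force: 40.0
-0.8061847381360274 [-3.96 -0.32  0.18]
9.55 [ 0.4965 -0.0969  0.1326] [ 0.92  -0.392  0.     0.002] [ 0.13  0.29 -0.43  0.01 -0.86  0.63] [  2.1 -13.4  -1.8]
```

View pics/w5.png

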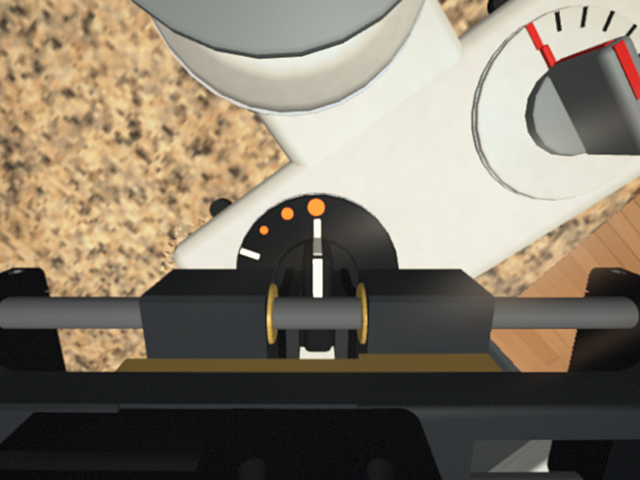

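The dial pointer (317,230) is on the largest dot (316,207), and the timer pointer is still in line with its red mark (top right). I'll hold briefly to check stability, then hand in.

```bash
python3 -m handwheel '{"translation":[[0,0,0],[0,0,0],[0,0,0],[0,0,0],[0,0,0],[0,0,0]],"spin":[0,0,0,0,0,0]}' 1 40
python3 - <<'E'
from h import *
s=ctrl.state();q=s['ee_rot'];print(2*np.arctan2(q[1],q[0]),s['ft_force'].round(1))
print(ctrl.finish_job())
E
```

```text
time: 10.1
eef_pos: [0.4965, -0.0969, 0.1326]
ee_rot: [0.92, -0.392, 0.0, 0.002]
ft_force: [1.0, -13.7, -2.1]
grip_width: 0.0134
gripper_force: 40.0
-0.8062031821330574 [  1.  -13.7  -2.1]
the job is handed in; nothing more can be done
None
```

I turned the timer to zero, then the speed dial to its third click (about 1.22 rad), and handed the job in at about 10 s with the gripper still holding the dial; the bystander objects were not touched.

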